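# Hang the blue parts caddy on the bench hanger

## Robot

A 6-joint arm with a two-finger parallel gripper is mounted at the origin on the work surface. World frame = base frame: x ahead of the robot, y to its left, z up, the work surface at z = 0. Lengths are in m, angles in degrees, forces in N, time in s.
With the tool pointing down it reaches from about 0.275 to 0.825 m from the base axis. Payload 4.9 kg.
Tool frame: the origin (TCP) lies at the very end of the fingers, on their centre line; the grasp point (between the pads) lies 19 mm behind it; y points along the fingers, x is the direction in which the jaws open and shut, and the axes are right-handed (so a half turn about y gives the same grasp; the last joint's range is limited). The gripper opens to 85 mm and grips with 20 to 120 N. Pads are 22 mm wide; open, the fingers measure 114 mm over their backs; the gripper's body (76 mm by 85 mm) begins 54 mm behind the grasp point. The pads swing forward as they close: fully open they stand 13 mm farther back than shut.
Start: joints at [58.43, 18.69, -11.035, 60.275, 0, 82.311], TCP at [0.223, 0.503, 0.231] pointing down, gripper open.
Joint ranges: [-152.03, 152.03], [-55.5, 102.48], [-74.3, 77.21], [-110.64, 120.58], [-84.22, 78.4], [-180, 180]. Speed limits (degrees/s): [147.25, 147.25, 180, 180, 180, 180].

## Interface

Orientations are given as a 3x3 rotation matrix whose columns are the frame's x, y, z axes.
In Python, from station import read_state, camera, camera_model, sign_off gives the robot as it stands.
- The arm moves only by the shell command python3 -m crank 'ROWS' [OPENING]. ROWS is JSON, a list of rows, each a list of 6 numbers: the shift along the tool's x, y, z in mm, then the turn, a rotation vector about the tool's x, y, z in rad. A call has 1 to 20 rows; each row shifts and turns the commanded pose from where the row before left it, along the tool's axes as they then stand; what a row does not reach is not made up. A row lasts 1/10 s, in which the tool goes at most 50 mm and 8.59 degrees, less where a joint would pass 70% of its speed; a pose out of reach is approached as far as the arm can. A call with a gripper value outside its range is refused whole. OPENING is the opening, from -1 (shut) to 1 (fully open), set as the call begins (- or left out, the last holds). The fingers move at their own pace and stop on an object; the grip force is fixed at half the most. Time passes only in rows, so rows that do not move let the fingers close. It gives the time, the measured TCP pose, the force and the opening at its end, in the units of the state.
- read_state(): the state, without advancing time (a new reading comes with each control period).
- camera(name): name is "scene" or "top"; returns (picture, depth): 480x640x3 uint8, red, green, blue; 480x640 float32, m along the optical axis (not along the pixel's ray), 0 where there is no reading.
- camera_model(name): a dict with "fx", "fy", "cx", "cy" (pixels), "extrinsics" (4x4, takes a point from world to camera coordinates). Camera axes: x right, y down, z forward; pixel columns grow to the right and rows downward; lengths in m; the calibration is good to about 2 mm. A picture is of the moment at which its call begins. camera_model takes no time and is no camera call.
- sign_off(): hands the job in, once; it reports no verdict.
The state is a dict: "t": time; "joint_pos": joint angles; "joint_velocities": joint speeds; "tau": joint torques, N m; "tool_pos": TCP position; "tcp_rot": TCP orientation; "wrist_force": force on the tool from outside, world axes, zero at the start; "wrist_torque": the same for the moment, N m; "finger_gap": opening from 0.0 (shut) to 1.0 (fully open).
Only numpy, scipy, OpenCV 4.12 (cv2) and the standard library are available. Lean on these libraries where they do the work, as an engineer would, in place of code of your own. Each camera call takes 0.05 s, during which the arm holds its last target. There are 200 camera calls.

## Task

Hang the blue caddy, with its spool of solder still in it, by its carrying handle on the red double hook of the hanger, so that the handle bar rests on both prongs behind their upturned tips and the caddy hangs upright and still. Leave the grey caddy standing where it is.

Things in the scene. Friction and masses are not known exactly. Their poses are not given: they have to be found in the camera images.
- caddy_blue: Blue open plastic caddy, 90 (x) x 160 (y) x 55 mm high, walls 4 mm, about 0.35 kg. Fixed steel handle: straps 18 mm (x) x 4 mm at y = +-78 rise to a round bar, diameter 10, along the caddy's y, centre line 145 mm above the underside (85 mm free between rim and bar). Origin: centre of the underside; z up. Same after a half turn.
- caddy_blue_grip (a point): Centre of the black rubber grip in the middle of the blue caddy's handle bar, on its centre line: (0, 0, 145) mm in the caddy's frame, axes as the caddy's. The grip is 14 (x) x 50 (y) x 16 (z) mm.
- solder_spool: Green-flanged spool of solder, 44 mm in diameter, 32 mm high, about 0.12 kg, standing loose in the blue caddy near its middle. Origin: centre of its underside, z along its axis.
- caddy_grey: Grey caddy of the same shape as the blue one, holding an amber jar; it stands to the left or right of the blue one. Its handle's top is 153 mm above the table. Origin: centre of the underside; z up.
- hanger: Fixed stand: dark base plate 12 mm thick, x -85 to 95, y +-85 mm; white column 50 mm wide, front face at x = 70; white crosspiece 140 mm wide (y), x 70 to 84, top at z = 247. From it two red prongs (the double hook) point to -x, roughly towards the robot, where the caddy must come in from. Origin: centre of the underside; z up.
- hanger_seat (a point): Where the centre of the handle bar should rest, midway between the prongs: (-12, 0, 229) mm in the hanger's frame, axes as the hanger's. The bar lies along y, across both prongs, the prongs reaching through the handle's opening.
- hanger_tip (a point): Midway between the two upturned prong tips: (-44, 0, 248) mm in the hanger's frame. Prongs: 8 mm round bars at y = +-50 with nothing between; centre line (x, z) from (72, 235) down to (0, 220), level to (-24, 220), up through (-38, 230) to (-44, 248). Tops of the tips at z = 252.
Not all that is in view belongs to the job. Several things have the shape of the solder_spool; the one meant has the colours described above.

How it is judged (in metres and radians):
At the end, for the whole second after the job is handed in: Bar centre vs seat: 27 mm tipward to 45 mm columnward, 35 mm sideways, -12 to +16 mm in height; bar within 0.3 rad of square to the prongs, caddy of upright; under 50 mm/s, 0.5 rad/s; hanger bears over 1.5 N; spool inside. Grey caddy within 40 mm of its start, upright within 0.2 rad (x of caddy_blue_grip in the frame of hanger_seat between -0.027 and 0.045 m and y of caddy_blue_grip in the frame of hanger_seat between -0.035 and 0.035 m and z of caddy_blue_grip in the frame of hanger_seat between -0.012 and 0.016 m and angle between the y axis of caddy_blue and the y axis of hanger, either way round below 0.3 rad and angle between caddy_blue's own z axis and vertical below 0.3 rad and linear speed of caddy_blue below 0.05 m/s and angular speed of caddy_blue below 0.5 rad/s and contact force between caddy_blue and hanger above 1.5 N and x of solder_spool in the frame of caddy_blue between -0.045 and 0.045 m and y of solder_spool in the frame of caddy_blue between -0.08 and 0.08 m and z of solder_spool in the frame of caddy_blue between -0.005 and 0.05 m and distance of caddy_grey from where it was at the start of the episode below 0.04 m and angle between caddy_grey's own z axis and vertical below 0.2 rad); the robot touches nothing.
It fails at once if the grey caddy is shifted more than 40 mm or tipped (distance of caddy_grey from where it was at the start of the episode above 0.04 m or angle between caddy_grey's own z axis and vertical above 0.35 rad).
It fails at once if the solder spool falls out of the blue caddy (z of solder_spool in the frame of caddy_blue above 0.08 m or distance between solder_spool and caddy_blue above 0.12 m).
It also fails if it takes over 53 s, if anything falls off the work surface, if the arm or the gripper's body presses on something with over 40 N, if the wrist force passes 120 N, or if a joint passes its speed limit or range.

## Working session

There is one attempt and no reset: what is moved stays moved. The work goes in short steps, Python scripts to look and compute and a shell command to move; the robot and the scene stay as the last step left them, time stands still between calls to the robot, and variables do not carry over. Pictures are saved under pics/ and viewed, about 8 in all and at most 12, crops included, and the job is handed in when it is done.

```bash
mkdir -p pics; cat > h.py <<'E'
import numpy as np,cv2
from station import *
def shot(n,f,crop=None,s=1):
    p,d=camera(n); np.savez('pics/'+f+'.npz',p=p,d=d)
    q=p[...,::-1]
    cv2.imwrite('pics/'+f+'.png',q); return p,d
def pts(n,d):
    m=camera_model(n);v,u=np.mgrid[:480,:640]
    P=np.stack([(u-m['cx'])/m['fx']*d,(v-m['cy'])/m['fy']*d,d],-1)
    E=np.array(m['extrinsics']);return (P-E[:3,3])@E[:3,:3]
E
python3 - <<'E'
from h import *
for n in('scene','top'):
    shot(n,n+'0'); m=camera_model(n);E=np.array(m['extrinsics']);print(n,m['fx'],-E[:3,:3].T@E[:3,3],E[2,:3])
a=cv2.imread('pics/scene0.png');b=cv2.imread('pics/top0.png')
s=read_state();print(s)
E
```

```text
scene 559.9653120866126 [ 1.30305289 -0.12596291  1.16052237] [-0.61309414  0.02756569 -0.78952879]
top 540.3657447840716 [ 0.42335391 -0.05906182  1.20797977] [ 0.11395536 -0.01838261 -0.99331579]
{'t': 0.1, 'joint_pos': array([ 5.84281984e+01,  1.87283149e+01, -1.10863772e+01,  6.02760436e+01,
        2.23873858e-03,  8.23100874e+01]), 'joint_velocities': array([-0.06949029, -0.11103425,  0.21945501, -0.02335595, -0.00154877,
       -0.04704109]), 'tau': array([ 1.04653996e-04, -4.44239187e+01,  2.63038194e+01,  7.88820995e-03,
       -1.57959748e-04,  1.79207859e-06]), 'tool_pos': array([0.22237401, 0.50245965, 0.23057585]), 'tcp_rot': array([[ 4.04851927e-01, -8.62428641e-04, -9.14381853e-01],
       [ 9.14380922e-01, -1.32877570e-03,  4.04852768e-01],
       [-1.56416501e-03, -9.99998745e-01,  2.50630891e-04]]), 'wrist_force': array([-0.31331034, -0.01012701, -0.19127704]), 'wrist_torque': array([-0.03745175,  0.00964731, -0.02625156]), 'finger_gap': 0.9963311554374678}
```

View pics/scene0.png

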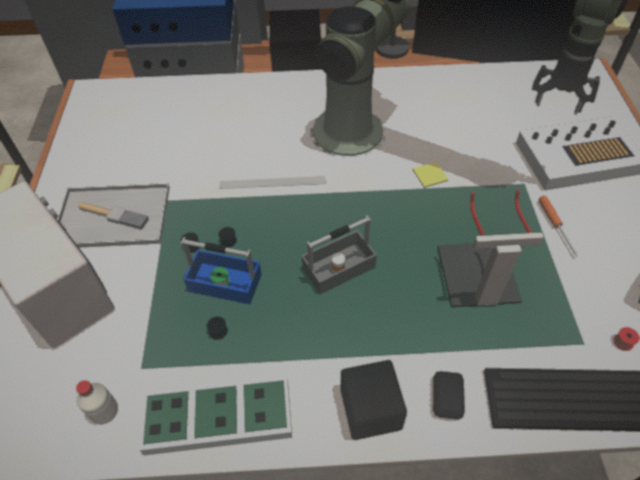

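View pics/top0.png

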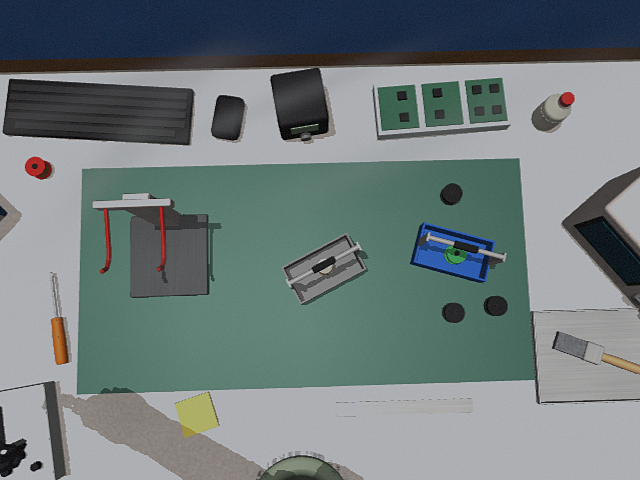

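Top view: the blue caddy is at about (453,252), its grip at (466,247), and the green spool inside it at (456,255). The grey caddy is at (325,268). The hanger's prongs run from (108,205)/(163,207) to the tips at (103,270)/(161,269). Spool-shaped candidates are the black pieces at (451,194), (454,312) and (496,306), the red one at (38,167), and the green one in the blue caddy; only the green one fits. I'll confirm it in a crop and measure.

```bash
python3 - <<'E'
from h import *
d=np.load('pics/top0.npz');P=pts('top',d['d']);p=d['p'].astype(int)
R,G,B=p[...,0],p[...,1],p[...,2];v,u=np.mgrid[:480,:640]
def pca(m,n):
    Q=P[m];c=np.median(Q,0);w=cv2.minAreaRect(Q[:,:2].astype(np.float32)*1000)
    print(n,m.sum(),'med',c.round(4),'zrange',np.percentile(Q[:,2],[2,50,98]).round(4),'rect',w)
    return Q
Z=P[...,2]
box=lambda a,b,c,e:(u>=a)&(u<=b)&(v>=c)&(v<=e)
pca(box(400,520,215,290)&(Z>.125),'blue handle')
pca(box(400,520,215,290)&(Z>.125)&(p.max(-1)<60),'blue grip')
pca(box(400,520,215,290)&(B>R+60)&(Z>.045)&(Z<.065),'blue rim')
pca(box(440,470,240,270)&(G>R+50)&(G>B+30),'green')
pca(box(270,380,225,310)&(Z>.125),'grey handle')
pca(box(270,380,225,310)&(Z>.03),'grey all')
pca(box(90,180,190,280)&(R>G+70)&(Z>.235),'tips+root')
for a in((95,115),(150,170)):
    pca(box(*a,262,275)&(R>G+60)&(Z>.1),'tip')
    Q=pca(box(*a,205,275)&(R>G+60)&(Z>.1),'prong')
pca(box(130,210,212,300)&(Z>.006)&(Z<.018)&(p.max(-1)<90),'baseplate')
pca(box(90,175,195,212)&(Z>.235)&(p.min(-1)>120),'crosspiece')
for c in((451,194),(454,312),(496,306)): print(P[c[1],c[0]])
q=d['p'][...,::-1]
a=cv2.resize(q[180:330,400:520],None,fx=3.3,fy=3.3,interpolation=3);b=cv2.resize(q[185:305,85:215],None,fx=3,fy=3,interpolation=3)
o=np.zeros((500,800,3),np.uint8);o[:a.shape[0],:a.shape[1]]=a;o[:b.shape[0],400:400+b.shape[1]]=b
cv2.imwrite('pics/c1.png',o)
E
```

```text
blue handle 557 med [ 0.5301 -0.34    0.1495] zrange [0.1332 0.1495 1.208 ] rect ((507.8155212402344, -233.54185485839844), (91.94806671142578, 376.6346130371094), 12.111214637756348)
blue grip 202 med [ 0.5306 -0.344   0.1514] zrange [0.1299 0.1514 0.1568] rect ((506.7973937988281, -232.0452117919922), (90.0986328125, 373.3986511230469), 12.185881614685059)
blue rim 466 med [ 0.5344 -0.3447  0.0539] zrange [0.0464 0.0539 0.0591] rect ((532.2955932617188, -345.279296875), (160.92633056640625, 91.22764587402344), 73.38839721679688)
green 237 med [ 0.525  -0.3475  0.0347] zrange [0.0038 0.0347 0.0392] rect ((489.01544189453125, -213.93051147460938), (40.17403793334961, 334.0195617675781), 16.117778778076172)
grey handle 539 med [ 0.5012 -0.0591  0.1496] zrange [0.142  0.1496 1.208 ] rect ((476.68499755859375, -76.59713745117188), (79.9588394165039, 159.7647705078125), 26.389867782592773)
grey all 1173 med [ 0.5049 -0.0627  0.0576] zrange [0.0343 0.0576 1.208 ] rect ((493.03924560546875, -68.57356262207031), (116.12129211425781, 160.099365234375), 26.585298538208008)
tips+root 74 med [0
[... 608 characters left out ...]
16.384572982788086, 6.140530586242676), 9.332722663879395)
prong 219 med [0.5598 0.2296 0.2289] zrange [0.2203 0.2289 0.2515] rect ((482.460693359375, 122.25251770019531), (368.5306701660156, 98.28101348876953), 57.01218795776367)
baseplate 2945 med [0.5701 0.3018 0.0113] zrange [0.007  0.0113 0.016 ] rect ((545.2251586914062, 278.7308044433594), (179.93753051757812, 169.9546661376953), 0.6529924273490906)
crosspiece 542 med [0.6169 0.2794 0.246 ] zrange [0.2424 0.246  0.2496] rect ((549.2557373046875, 133.0247344970703), (454.2874755859375, 67.94796752929688), 65.26412963867188)
[ 0.6620298  -0.35013586  0.03172581]
[ 0.401926   -0.34294335  0.03044465]
[ 0.41225415 -0.43462314  0.03252786]
```

View pics/c1.png

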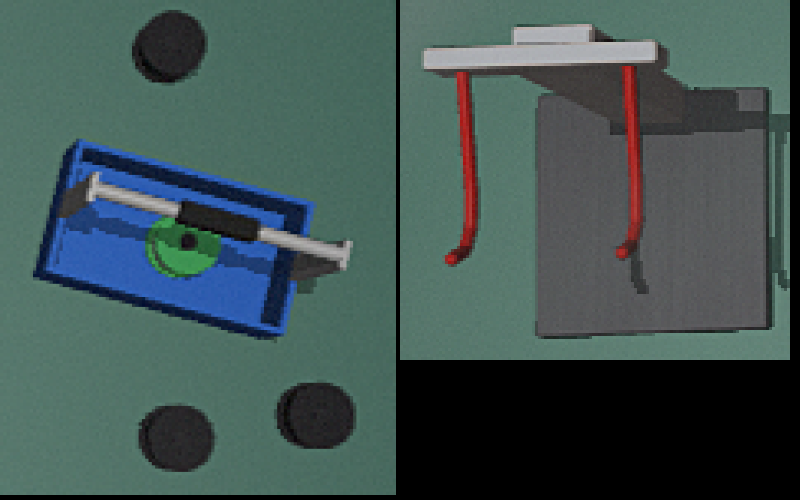

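The crop confirms it: the green-flanged spool (180,240 in the crop) is in the blue caddy under the black grip (218,222), and the three black pieces and the red one are distractors. Measured positions agree with the given sizes:

| Item | Measured |
|---|---|
| Blue rim | 161 x 91 mm, centre (0.532, -0.345), yaw -16.6° |
| Hanger base | 180 x 170 mm, origin about (0.540, 0.279), yaw 0.65° |
| Hanger seat | about (0.528, 0.279, 0.229) |

Next I turn the tool, then travel.

```bash
python3 -m crank '[[0,0,0,0,0.131,0],[0,0,0,0,0.131,0],[0,0,0,0,0.131,0],[0,0,0,0,0.131,0],[0,0,0,0,0.131,0],[0,0,0,0,0.131,0],[0,0,0,0,0.131,0],[0,0,0,0,0.131,0],[0,0,0,0,0.131,0],[0,0,0,0,0.131,0],[0,0,0,0,0.133,0]]' 1
python3 -m crank '[[27,0,-36,0,0,0],[27,0,-36,0,0,0],[27,0,-36,0,0,0],[27,0,-36,0,0,0],[27,0,-36,0,0,0],[27,0,-36,0,0,0],[27,0,-36,0,0,0],[27,0,-36,0,0,0],[27,0,-36,0,0,0],[27,0,-36,0,0,0],[27,0,-36,0,0,0],[27,0,-36,0,0,0],[27,0,-36,0,0,0],[27,0,-36,0,0,0],[27,0,-36,0,0,0],[27,0,-36,0,0,0],[27,0,-36,0,0,0],[27,0,-36,0,0,0],[27,0,-36,0,0,0],[0,0,0,0,0,0]]'
cat >> h.py <<'E'
def todo(x,y,z,yaw):
    s=read_state();R=s['tcp_rot'];d=R.T@(np.array([x,y,z])-s['tool_pos'])*1000
    print('t',s['t'],'pos',s['tool_pos'].round(4),'yaw',np.degrees(np.arctan2(R[1,0],R[0,0])).round(2),'down',R[:,1].round(3),'F',s['wrist_force'].round(1),'gap',s['finger_gap'].round(3))
    print('tool mm',d.round(1),'turn y rad',(np.arctan2(R[1,0],R[0,0])-np.radians(yaw)).round(4))
E
python3 -c "
from h import *
todo(.532,-.345,.126,-16.6)"
```

```text
t: 1.2
tool_pos: [0.2225, 0.5026, 0.2308]
tcp_rot: [[0.957, -0.001, 0.29], [-0.29, -0.001, 0.957], [-0.0, -1.0, -0.001]]
wrist_force: [0.4, -1.5, -0.3]
finger_gap: 1.003
t: 3.2
tool_pos: [0.5204, -0.304, 0.2298]
tcp_rot: [[0.957, 0.0, 0.29], [-0.29, -0.002, 0.957], [0.001, -1.0, -0.001]]
wrist_force: [-0.8, -0.7, -0.9]
finger_gap: 0.996Traceback (most recent call last):
  File "<string>", line 3, in <module>
    todo(.532,-.345,.126,-16.6)
    ~~~~^^^^^^^^^^^^^^^^^^^^^^^
  File "h.py", line 13, in todo
    print('t',s['t'],'pos',s['tool_pos'].round(4),'yaw',np.degrees(np.arctan2(R[1,0],R[0,0])).round(2),'down',R[:,1].round(3),'F',s['wrist_force'].round(1),'gap',s['finger_gap'].round(3))
                                                                                                                                                                  ^^^^^^^^^^^^^^^^^^^^^
AttributeError: 'float' object has no attribute 'round'
```

```bash
sed -i "s/s\['finger_gap'\].round(3)/s['finger_gap']/" h.py
python3 -m crank '[[11.5,0,-18,0,0,0],[11.5,0,-18,0,0,0],[0,17,0,0,0,0],[0,17,0,0,0,0],[0,17,0,0,0,0],[0,17,0,0,0,0],[0,17,0,0,0,0],[0,18,0,0,0,0],[0,0,0,0,0,0],[0,0,0,0,0,0]]'
python3 - <<'E'
from h import *
todo(.532,-.345,.126,-16.6)
shot('scene','s2');q=cv2.imread('pics/s2.png')
cv2.imwrite('pics/s2c.png',cv2.resize(q[180:330,140:300],None,fx=4,fy=4,interpolation=3))
E
```

```text
t: 4.2
tool_pos: [0.5309, -0.3393, 0.1282]
tcp_rot: [[0.959, -0.001, 0.285], [-0.285, 0.001, 0.959], [-0.001, -1.0, 0.001]]
wrist_force: [-0.4, -0.5, -0.5]
finger_gap: 1.001
t 4.2 pos [ 0.5309 -0.3393  0.1282] yaw -16.54 down [-0.001  0.001 -1.   ] F [-0.4 -0.5 -0.5] gap 1.0013273389095108
tool mm [ 2.7  2.2 -5.1] turn y rad 0.001
```

View pics/s2c.png

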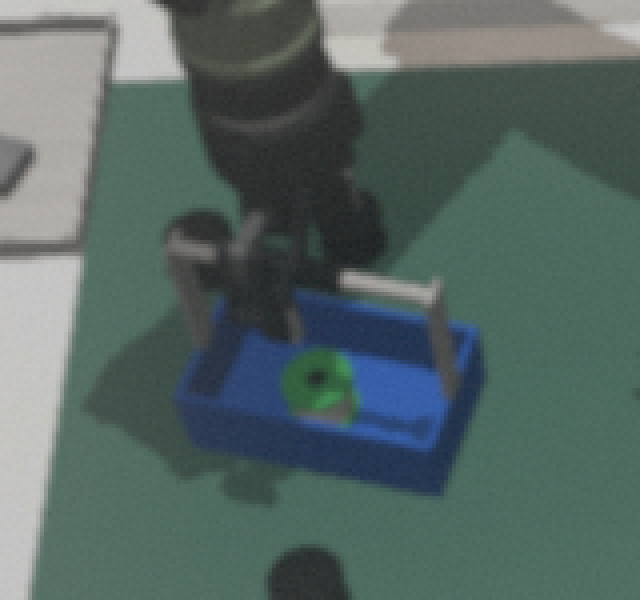

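```bash
python3 - <<'E'
from h import *
m=camera_model('scene');E=np.array(m['extrinsics'])
def pr(p):
    c=E[:3,:3]@p+E[:3,3];return (np.array([c[0]/c[2]*m['fx']+m['cx'],c[1]/c[2]*m['fy']+m['cy']])-[140,180])*4
s=read_state();R=s['tcp_rot'];T=s['tool_pos']
print('tip+x',pr(T+R@[.045,-.013,0]),'tip-x',pr(T-R@[.045,.013,0]))
g=np.array([.532,-.345,.145]);a=np.array([.286,.958,0])
print('grip',pr(g),'ends',pr(g+.078*a),pr(g-.078*a))
b=np.array([.532,-.345,.0]);print('rim c', [pr(b+[0,0,.055]+i*.08*a+j*.045*np.array([.958,-.286,0])) for i,j in((1,1),(1,-1),(-1,1),(-1,-1))])
E
```

```text
tip+x [285.95532492 334.2644212 ] tip-x [341.029232   210.21003711]
grip [303.97071359 268.97905805] ends [435.00707729 294.20685269] [175.31271244 244.209158  ]
rim c [array([432.33245418, 447.07935995]), array([479.50109602, 323.74492605]), array([174.98922347, 394.77496359]), array([231.34498668, 275.60602789])]
```

Projections match the picture: bar ends at (175,240) and (437,290), near finger tip at about (283,335). The fingers straddle the bar. Small correction, then close.

```bash
python3 -m crank '[[2.5,2,-5,0,0,0],[0,0,0,0,0,0],[0,0,0,0,0,0]]'
python3 -m crank '[[0,0,0,0,0,0],[0,0,0,0,0,0],[0,0,0,0,0,0],[0,0,0,0,0,0],[0,0,0,0,0,0],[0,0,0,0,0,0],[0,0,0,0,0,0],[0,0,0,0,0,0],[0,0,0,0,0,0],[0,0,0,0,0,0]]' -1
python3 -m crank '[[0,-4,0,0,0,0],[0,-6,0,0,0,0],[0,-8,0,0,0,0],[0,-8,0,0,0,0],[0,-8,0,0,0,0],[0,-4,0,0,0,0],[0,-2,0,0,0,0],[0,0,0,0,0,0],[0,0,0,0,0,0],[0,0,0,0,0,0]]'
python3 - <<'E'
from h import *
todo(.532,-.345,.325,-16.6);print(read_state()['wrist_torque'])
shot('scene','s3');q=cv2.imread('pics/s3.png')
cv2.imwrite('pics/s3c.png',cv2.resize(q[150:310,140:300],None,fx=3.5,fy=3.5,interpolation=3))
E
```

```text
t: 4.55
tool_pos: [0.5325, -0.3459, 0.1268]
tcp_rot: [[0.958, 0.001, 0.285], [-0.285, -0.001, 0.958], [0.001, -1.0, -0.0]]
wrist_force: [0.1, -0.2, -0.3]
finger_gap: 1.002
t: 5.55
tool_pos: [0.5325, -0.3455, 0.1264]
tcp_rot: [[0.959, 0.001, 0.285], [-0.285, -0.0, 0.959], [0.001, -1.0, -0.0]]
wrist_force: [2.5, -0.5, 0.1]
finger_gap: 0.151
t: 6.55
tool_pos: [0.5319, -0.3453, 0.1658]
tcp_rot: [[0.959, -0.001, 0.285], [-0.285, 0.001, 0.959], [-0.001, -1.0, 0.0]]
wrist_force: [-0.3, 0.1, -4.9]
finger_gap: 0.155
t 6.55 pos [ 0.5319 -0.3453  0.1658] yaw -16.56 down [-0.001  0.001 -1.   ] F [-0.3  0.1 -4.9] gap 0.15477864460686136
tool mm [-1.000e-01 -1.592e+02  3.000e-01] turn y rad 0.0007
[-0.04311613 -0.02762547 -0.0252984 ]
```

View pics/s3c.png

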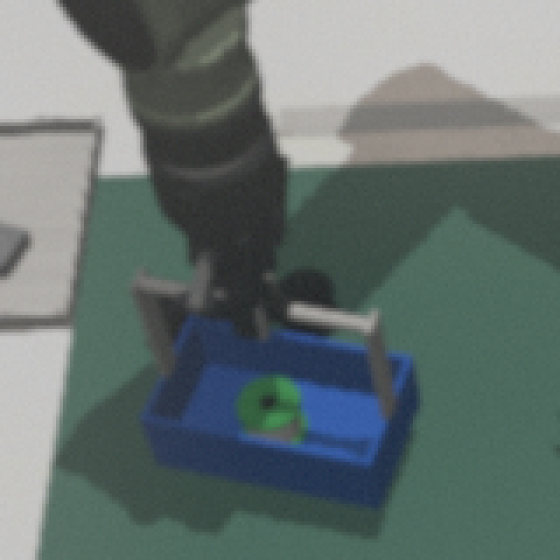

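Lifted cleanly: 4.9 N (0.47 kg expected plus noise), caddy level, spool at (270,403) inside. Now raising it above the grey handle while squaring the yaw to the hanger.

```bash
python3 -m crank '[[0,-4,0,0,-0.01,0],[0,-8,0,0,-0.02,0],[0,-11,0,0,-0.02,0],[0,-12,0,0,-0.02,0],[0,-12,0,0,-0.02,0],[0,-12,0,0,-0.02,0],[0,-12,0,0,-0.02,0],[0,-12,0,0,-0.02,0],[0,-12,0,0,-0.02,0],[0,-12,0,0,-0.02,0],[0,-12,0,0,-0.02,0],[0,-12,0,0,-0.02,0],[0,-12,0,0,-0.02,0],[0,-10,0,0,-0.02,0],[0,-8,0,0,-0.02,0],[0,-4,0,0,-0.01,0],[0,0,0,0,0,0]]'
python3 -c "
from h import *
todo(.42,.279,.33,.65)"
```

```text
t: 8.3
tool_pos: [0.5324, -0.3456, 0.3318]
tcp_rot: [[1.0, 0.001, -0.011], [0.011, -0.001, 1.0], [0.001, -1.0, -0.001]]
wrist_force: [-0.0, 0.5, -5.7]
finger_gap: 0.147
t 8.3 pos [ 0.5324 -0.3456  0.3318] yaw 0.65 down [ 0.001 -0.001 -1.   ] F [-0.   0.5 -5.7] gap 0.14749009566146837
tool mm [-105.3    1.4  625.9] turn y rad -0.0
```

```bash
python3 -m crank '[[-1,0,4,0,0,0],[-2,0,8,0,0,0],[-4,0,12,0,0,0],[-5,0,16,0,0,0],[-6,0,20,0,0,0],[-6,0,20,0,0,0],[-6,0,20,0,0,0],[-6,0,20,0,0,0],[-6,0,20,0,0,0],[-6,0,20,0,0,0],[-6,0,20,0,0,0],[-6,0,20,0,0,0],[-6,0,20,0,0,0],[-6,0,20,0,0,0],[-6,0,20,0,0,0],[-6,0,20,0,0,0],[-6,0,20,0,0,0],[-6,0,20,0,0,0],[-5,0,20,0,0,0],[-4,0,20,0,0,0]]'
python3 -m crank '[[0,0,20,0,0,0],[0,0,20,0,0,0],[0,0,20,0,0,0],[0,0,20,0,0,0],[0,0,20,0,0,0],[0,0,20,0,0,0],[0,0,20,0,0,0],[0,0,20,0,0,0],[0,0,20,0,0,0],[0,0,20,0,0,0],[0,0,20,0,0,0],[0,0,16,0,0,0],[0,0,12,0,0,0],[0,0,8,0,0,0],[0,0,6,0,0,0],[0,0,4,0,0,0],[0,0,0,0,0,0],[0,0,0,0,0,0],[0,0,0,0,0,0],[0,0,0,0,0,0]]'
python3 - <<'E'
from h import *
todo(.42,.279,.260,.65)
for n in('top','scene'): shot(n,n+'4')
d=np.load('pics/top4.npz');P=pts('top',d['d']);p=d['p'].astype(int);D=d['d']>0
Q=P[(p[...,2]>p[...,0]+60)&D&(P[...,2]>.1)&(P[...,0]<.5)];print(len(Q),np.percentile(Q,[1,50,99],axis=0).round(3));print(cv2.minAreaRect(Q[:,:2].astype(np.float32)*1000))
a=cv2.imread('pics/scene4.png')[120:300,360:600];b=cv2.imread('pics/top4.png')[170:370,40:240]
o=np.zeros((400,800,3),np.uint8);o[:300,:400]=cv2.resize(a,(400,300),interpolation=3);o[:,400:]=cv2.resize(b,(400,400),interpolation=3);cv2.imwrite('pics/c4.png',o)
E
```

```text
t: 10.3
tool_pos: [0.4219, 0.0147, 0.3311]
tcp_rot: [[1.0, -0.0, -0.011], [0.011, 0.0, 1.0], [-0.0, -1.0, 0.0]]
wrist_force: [0.3, 0.7, -5.9]
finger_gap: 0.156
t: 12.3
tool_pos: [0.4204, 0.279, 0.3313]
tcp_rot: [[1.0, 0.0, -0.01], [0.01, -0.0, 1.0], [0.0, -1.0, -0.0]]
wrist_force: [-0.3, -0.4, -5.3]
finger_gap: 0.154
t 12.3 pos [0.4204 0.279  0.3313] yaw 0.6 down [ 0. -0. -1.] F [-0.3 -0.4 -5.3] gap 0.15394932832507358
tool mm [-0.4 71.3  0. ] turn y rad -0.0009
2217 [[0.375 0.2   0.204]
 [0.408 0.267 0.209]
 [0.464 0.332 0.333]]
((419.6037902832031, 267.646240234375), (90.06787872314453, 138.78700256347656), 0.42090582847595215)
```

View pics/c4.png

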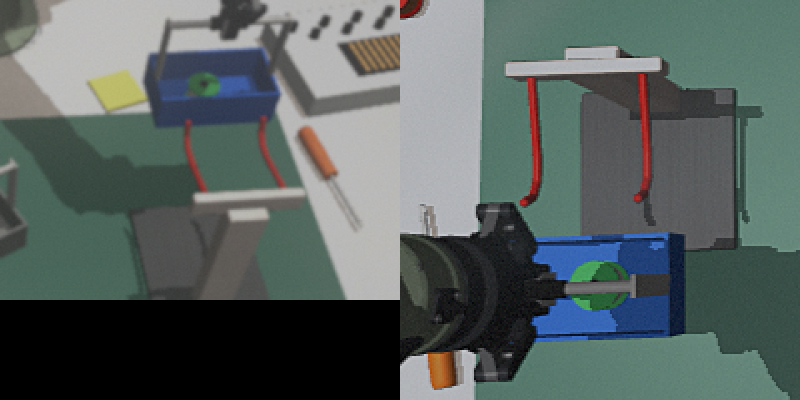

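The caddy hangs level and square in front of the prongs: tips at (524,202) and (638,198) in the crop, caddy front edge at (685,235), about 27 mm of clearance. The spool is inside at (600,285). Next: lower to bar height 0.277, move in, then lower onto the hook.

```bash
python3 -m crank '[[0,5,0,0,0,0],[0,10,0,0,0,0],[0,12,0,0,0,0],[0,12,0,0,0,0],[0,9,0,0,0,0],[0,5,0,0,0,0],[0,0,0,0,0,0],[3,0,0,0,0,0],[6,0,0,0,0,0],[10,0,0,0,0,0],[12,0,0,0,0,0],[12,0,0,0,0,0],[12,0,0,0,0,0],[12,0,0,0,0,0],[12,0,0,0,0,0],[12,0,0,0,0,0],[9,0,0,0,0,0],[6,0,0,0,0,0],[3,0,0,0,0,0],[0,0,0,0,0,0]]'
python3 - <<'E'
from h import *
todo(.530,.279,.212,.65)
for n in('top','scene'): shot(n,n+'5')
a=cv2.imread('pics/scene5.png')[120:300,360:600];b=cv2.imread('pics/top5.png')[170:370,40:240]
o=np.zeros((400,800,3),np.uint8);o[:300,:400]=cv2.resize(a,(400,300),interpolation=3);o[:,400:]=cv2.resize(b,(400,400),interpolation=3);cv2.imwrite('pics/c5.png',o)
E
```

```text
t: 14.4
tool_pos: [0.5295, 0.2805, 0.2781]
tcp_rot: [[1.0, -0.0, -0.011], [0.011, -0.0, 1.0], [-0.0, -1.0, -0.0]]
wrist_force: [0.0, -0.5, -5.2]
finger_gap: 0.153
t 14.4 pos [0.5295 0.2805 0.2781] yaw 0.62 down [-0. -0. -1.] F [ 0.  -0.5 -5.2] gap 0.15318393624265414
tool mm [ 0.6 66.1 -1.5] turn y rad -0.0005
```

View pics/c5.png

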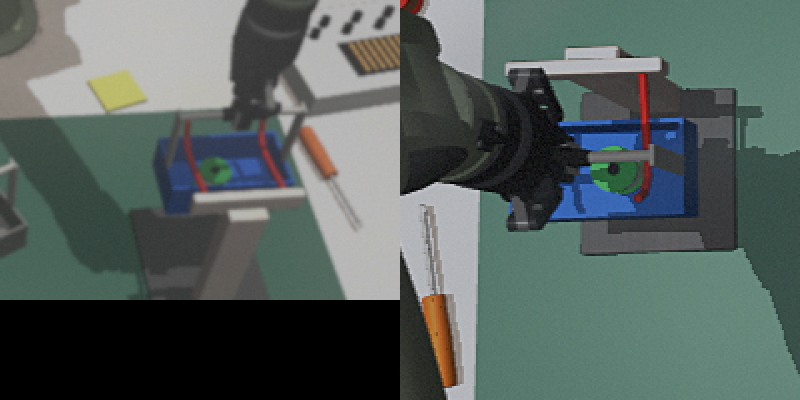

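The bar (end at (652,155) in the crop) is above the prongs and behind the tips (640,198), with the straps outside the prongs. The small apparent gap is parallax from the bar being higher. Lowering now.

```bash
python3 -m crank '[[0,4,-0.4,0,0,0],[0,8,-0.4,0,0,0],[0,10,-0.4,0,0,0],[0,10,-0.3,0,0,0],[0,10,0,0,0,0],[0,8,0,0,0,0],[0,5,0,0,0,0],[0,3,0,0,0,0],[0,2,0,0,0,0],[0,1,0,0,0,0],[0,1,0,0,0,0],[0,1,0,0,0,0],[0,0,0,0,0,0],[0,0,0,0,0,0]]'
python3 -m crank '[[0,1,0,0,0,0],[0,1,0,0,0,0],[0,0,0,0,0,0],[0,0,0,0,0,0]]'
```

```text
t: 15.9
tool_pos: [0.5294, 0.279, 0.2154]
tcp_rot: [[1.0, 0.0, -0.011], [0.011, 0.0, 1.0], [0.0, -1.0, 0.0]]
wrist_force: [-0.3, 0.2, -5.2]
finger_gap: 0.147
t: 16.3
tool_pos: [0.5293, 0.279, 0.2132]
tcp_rot: [[1.0, -0.0, -0.011], [0.011, -0.0, 1.0], [-0.0, -1.0, -0.0]]
wrist_force: [-0.3, 0.0, -5.0]
finger_gap: 0.153
```

```bash
python3 -m crank '[[0,1,0,0,0,0],[0,1,0,0,0,0],[0,0,0,0,0,0],[0,0,0,0,0,0]]'
python3 -m crank '[[0,0.8,0,0,0,0],[0,0.8,0,0,0,0],[0,0,0,0,0,0],[0,0,0,0,0,0]]'
```

```text
t: 16.7
tool_pos: [0.5293, 0.279, 0.2112]
tcp_rot: [[1.0, -0.0, -0.011], [0.011, -0.0, 1.0], [-0.0, -1.0, -0.0]]
wrist_force: [-0.8, -0.2, -5.0]
finger_gap: 0.151
t: 17.1
tool_pos: [0.5295, 0.2791, 0.21]
tcp_rot: [[1.0, 0.0, -0.011], [0.011, 0.0, 1.0], [0.0, -1.0, 0.0]]
wrist_force: [-1.0, 0.0, -2.3]
finger_gap: 0.154
```

Contact came at the expected height (bar 0.229). A touch more, then release.

```bash
python3 -m crank '[[0,0.8,0,0,0,0],[0,0,0,0,0,0],[0,0,0,0,0,0]]'
python3 -m crank '[[0,0,0,0,0,0],[0,0,0,0,0,0],[0,0,0,0,0,0],[0,0,0,0,0,0],[0,0,0,0,0,0],[0,0,0,0,0,0],[0,0,0,0,0,0],[0,0,0,0,0,0],[0,0,0,0,0,0],[0,0,0,0,0,0]]' 0.3
python3 - <<'E'
from h import *
for n in('top','scene'): shot(n,n+'6')
a=cv2.imread('pics/scene6.png')[120:300,360:600];b=cv2.imread('pics/top6.png')[170:370,40:240]
o=np.zeros((400,800,3),np.uint8);o[:300,:400]=cv2.resize(a,(400,300),interpolation=3);o[:,400:]=cv2.resize(b,(400,400),interpolation=3);cv2.imwrite('pics/c6.png',o)
E
```

```text
t: 17.4
tool_pos: [0.5295, 0.2791, 0.2098]
tcp_rot: [[1.0, 0.001, -0.011], [0.011, 0.0, 1.0], [0.001, -1.0, 0.0]]
wrist_force: [-3.2, -1.4, 6.5]
finger_gap: 0.15
t: 18.4
tool_pos: [0.5293, 0.2791, 0.2089]
tcp_rot: [[1.0, 0.0, -0.011], [0.011, 0.0, 1.0], [0.0, -1.0, 0.0]]
wrist_force: [0.1, 0.3, -0.2]
finger_gap: 0.65
```

View pics/c6.png

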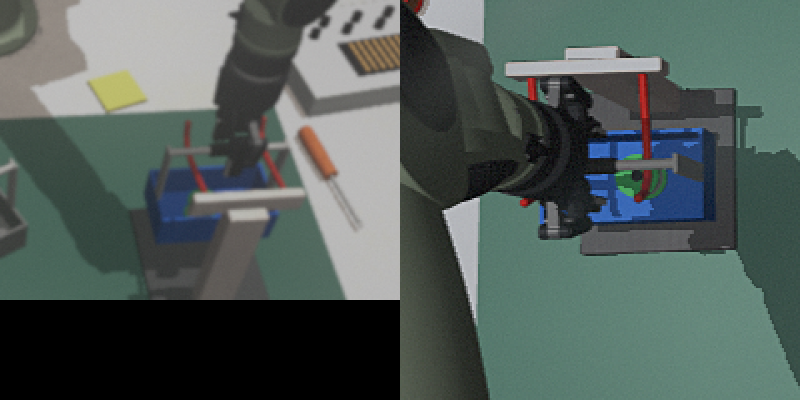

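Released with zero wrist force: the bar lies across both prongs behind the tips. Withdrawing straight up.

```bash
python3 -m crank '[[0,-3,0,0,0,0],[0,-6,0,0,0,0],[0,-10,0,0,0,0],[0,-15,0,0,0,0],[0,-20,0,0,0,0],[0,-20,0,0,0,0],[0,-20,0,0,0,0],[0,-20,0,0,0,0],[-20,-10,0,0,0,0],[-30,0,0,0,0,0],[-30,0,0,0,0,0],[-30,0,0,0,0,0],[-30,0,0,0,0,0],[-20,0,0,0,0,0],[-10,0,0,0,0,0],[0,0,0,0,0,0],[0,0,0,0,0,0],[0,0,0,0,0,0],[0,0,0,0,0,0],[0,0,0,0,0,0]]'
cat > m.py <<'E'
from h import *
import sys
k=sys.argv[1]
for n in('top','scene'): shot(n,n+k)
d=np.load(f'pics/top{k}.npz');P=pts('top',d['d']);p=d['p'].astype(int);v,u=np.mgrid[:480,:640]
ok=d['d']>0;r=ok&(u>95)&(u<240)&(v>190)&(v<300)
blue=r&(p[...,2]>p[...,0]+60)&(P[...,2]>.12)&(P[...,2]<.15)
Q=P[blue];print('rim',len(Q),cv2.minAreaRect(Q[:,:2].astype(np.float32)*1000),np.linalg.lstsq(np.c_[Q[:,:2],np.ones(len(Q))],Q[:,2],rcond=None)[0])
bar=r&(abs(P[...,0]-.53)<.025)&(abs(P[...,1]-.279)<.045)&(P[...,2]>.2)
Q=P[bar];print('bar',len(Q),np.median(Q,0).round(4))
G=r&(p[...,1]>p[...,0]+50)&(p[...,1]>p[...,2]+30)&(P[...,2]>.07);print('spool',np.median(P[G],0).round(4))
g=ok&(u>270)&(u<380)&(v>225)&(v<310)&(P[...,2]>.03)&(P[...,2]<.2);print('grey',cv2.minAreaRect(P[g][:,:2].astype(np.float32)*1000))
d0=np.load('pics/top0.npz');P0=pts('top',d0['d']);g=(d0['d']>0)&(u>270)&(u<380)&(v>225)&(v<310)&(P0[...,2]>.03)&(P0[...,2]<.2);print('grey0',cv2.minAreaRect(P0[g][:,:2].astype(np.float32)*1000))
a=cv2.imread(f'pics/scene{k}.png')[120:300,360:600];b=cv2.imread(f'pics/top{k}.png')[170:370,40:240]
o=np.zeros((400,800,3),np.uint8);o[:300,:400]=cv2.resize(a,(400,300),interpolation=3);o[:,400:]=cv2.resize(b,(400,400),interpolation=3);cv2.imwrite(f'pics/c{k}.png',o)
E
python3 m.py 7
```

```text
t: 20.5
tool_pos: [0.3599, 0.2771, 0.3326]
tcp_rot: [[1.0, -0.0, -0.01], [0.01, -0.0, 1.0], [-0.0, -1.0, -0.0]]
wrist_force: [-0.1, -0.1, 1.1]
finger_gap: 0.648
rim 480 ((528.4974975585938, 279.3581237792969), (90.85181427001953, 161.3727264404297), 0.13686227798461914) [0.00168723 0.00117742 0.13646513]
bar 352 [0.528  0.2791 0.2342]
spool [0.5242 0.2743 0.1188]
grey ((504.57342529296875, -62.64152526855469), (90.30345916748047, 159.8748016357422), 26.50103759765625)
grey0 ((504.6034240722656, -62.77562713623047), (90.26446533203125, 160.04693603515625), 26.502418518066406)
```

View pics/c7.png

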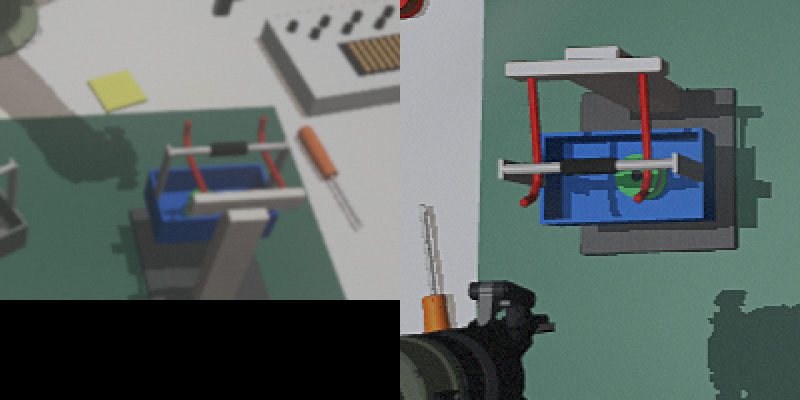

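The bar rests on both prongs behind the tips at the seat (grip at (588,166), tips (524,202) and (640,198)). The gripper is clear. One second's wait to check that it is still, then I hand in.

```bash
python3 -m crank '[[0,0,0,0,0,0],[0,0,0,0,0,0],[0,0,0,0,0,0],[0,0,0,0,0,0],[0,0,0,0,0,0],[0,0,0,0,0,0],[0,0,0,0,0,0],[0,0,0,0,0,0]]' >/dev/null; python3 m.py 8 && python3 -c "
from station import *
print(sign_off())"
```

```text
rim 480 ((528.4517822265625, 279.1037292480469), (90.24921417236328, 160.99012756347656), 0.517031192779541) [-2.35915057e-03 -1.22996485e-06  1.38769064e-01]
bar 353 [0.5282 0.2796 0.2341]
spool [0.5244 0.2744 0.1187]
grey ((504.5662536621094, -62.731666564941406), (90.19873046875, 160.3171844482422), 26.52729606628418)
grey0 ((504.6034240722656, -62.77562713623047), (90.26446533203125, 160.04693603515625), 26.502418518066406)
the job is handed in; nothing more can be done
None
```

The blue caddy is hanging by its handle on both red prongs, with the solder spool still inside. I handed the job in at about 21.5 s of the 53 s allowed.

I gripped the handle, lifted the caddy over the grey one and squared it to the hanger. I then brought it in over the prong tips, lowered it until the wrist force unloaded, let go and backed the gripper clear.

My last checks, two measurements about 0.9 s apart:
- **Bar:** its centre is within about 1 mm of the seat. Its top measured 0.234 m, as expected for the bar at 0.229 m.
- **Caddy:** the rim is level to under 0.2° and square to the hanger within about 0.5°. It moved less than 1 mm between the two measurements.
- **Spool:** about 6 mm from the caddy's middle, inside.
- **Grey caddy:** within about 0.1 mm of its starting position.

None of the checks failed or disagreed. I did not measure the force on the hanger directly. The wrist reading went to zero on release, so the hanger carries the whole caddy, about 5 N.

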